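# Shift the bench gearbox selector into third

### The arm

A 6-joint arm with a two-finger parallel gripper is mounted at the origin on the work surface. World frame = base frame: x ahead of the robot, y to its left, z up, the work surface at z = 0. Lengths are in m, angles in rad, forces in N, time in s.
With the tool pointing down it reaches from about 0.375 to 0.975 m from the base axis. Payload 3.8 kg.
Tool frame: the origin (TCP) lies at the very end of the fingers, on their centre line; the grasp point (between the pads) lies 19 mm behind it (bot.grip_point_offset is the distance from the TCP to the grasp point, in m); z points along the fingers, x is the direction in which the jaws open and shut, and the axes are right-handed (so a half turn about z gives the same grasp; the last joint's range is limited). The gripper opens to 85 mm and grips with 20 to 120 N. Pads are 22 mm wide; open, the fingers measure 114 mm over their backs; the gripper's body (76 mm by 85 mm) begins 54 mm behind the grasp point. The pads swing forward as they close: fully open they stand 13 mm farther back than shut.
Start: joints at [1.271, 0.264, 1.604, -0, 1.274, -0.037], TCP at [0.175, 0.652, 0.231] pointing down, gripper open.
Joint ranges: [-2.63, 2.63], [-0.94, 2.18], [0.31, 2.57], [-1.31, 4.45], [0, 2.66], [-2.55, 2.55]. Speed limits (rad/s): [2.57, 2.57, 3.14, 3.14, 3.14, 3.14].

### API

Orientations are given as a rotation vector (axis times angle).
In Python, from workcell import bot, read_camera gives the robot as it stands.
- The arm moves only by the tool arm_command, never from a script. Its argument "rows" is a list of rows, each an object with "delta_rot": the turn, a rotation vector about the tool's x, y, z in rad, a list of three; "xyz": the shift along the tool's x, y, z in m, a list of three; "gripper": the finger opening in m, from 0 to 0.0854. A call has 1 to 12 rows; each row shifts and turns the commanded pose from where the row before left it, along the tool's axes as they then stand; what a row does not reach is not made up. A row lasts 1/10 s, in which the tool goes at most 50 mm and 8.59 degrees, less where a joint would pass 70% of its speed; a pose out of reach is approached as far as the arm can. A call is refused whole if a number of a shift passes 0.05 or a number of a turn 0.15, either way. A call with a gripper value outside its range is refused whole. The fingers move at their own pace and stop on an object; "force" is the grip in N (left out, the last holds). Time passes only in rows, so rows that do not move let the fingers close. It gives the time, the measured TCP pose, the force and the opening at its end, in the units of the state.
- bot.read_state(): the state, without advancing time (a new reading comes with each control period).
- read_camera(name): name is "scene" or "side" or "wrist"; returns a dict with "pixels" (384x512x3 uint8, red, green, blue), "range_z" (384x512 float32, m along the optical axis (not along the pixel's ray), 0 where there is no reading), "intrinsics" (3x3 intrinsics, pixels), "dist_coeffs" ([k1, k2, p1, p2, k3] as OpenCV has them; the pictures are not rectified), "camera_from_world" (4x4, takes a point from world to camera coordinates). Camera axes: x right, y up, looking along -z (the intrinsics and any distortion apply to the point x, -y, -z); pixel columns grow to the right and rows downward; lengths in m; the calibration is good to about 2 mm. A picture is of the moment at which its call begins.
- bot.finish_job(): hands the job in, once; it reports no verdict.
The state is a dict: "time": time; "q": joint angles; "joint_vel": joint speeds; "joint_torque": joint torques, N m; "tool_pos": TCP position; "tcp_rot": TCP orientation; "wrist_force": force on the tool from outside, world axes, zero at the start; "torque": the same for the moment, N m; "width": opening from 0.0 (shut) to 1.0 (fully open).
Only numpy, scipy, OpenCV 4.12 (cv2) and the standard library are available. Lean on these libraries where they do the work, as an engineer would, in place of code of your own. Each camera call takes 0.05 s, during which the arm holds its last target.

### The job

On the bench stands a gearbox cover with a gearstick in an H-shaped gate, left somewhere in the left-hand lane. Push the knob with the fingertips to neutral, across to the right-hand lane, then forward, away from the robot, until the stick is fully home in the third slot (front right, marked with three dots), and leave it there. Do not pull the stick up, do not let it run back into the fourth slot, and leave the loose parts round about where they are.

Things in the scene. Friction and masses are not known exactly. Their poses are not given: they have to be found in the camera images.
- tower: aluminium gearbox cover plate 300 x 260 x 16 mm with the square selector tower (104 x 104 mm) on its middle, fixed to the bench; origin at the centre of the underside, on the bench. Its x axis is 'forward' (away from the robot, turned up to 0.4 rad either way), y is left, z up. The stick's pivot lies 35 mm above the origin; the gate plate's top is 125 mm above it.
- gate (a point): centre of the H on the upper face of the steel gate plate, 125 mm above the bench, same axes as the tower. Slots are 19 mm wide: lanes 20 mm left and 20 mm right of this point, reaching 36 mm forward and back of it; the cross channel (neutral) between them is 22 mm wide, and the two tongues of plate that bound it have half-round noses. Slots: 1 front left, 2 rear left, 3 front right, 4 rear right, each with its number as small dots on the plate.
- knob (a point): centre of the gearstick's black ball knob, 40 mm across, on a 12 mm steel stem; 185 mm from the pivot, so 220 mm above the bench when upright and about 205 mm in the ends of the slots. Below the ball a neck 20 mm thick reaches down 57 mm from the ball's centre. The stick stays where it is left; moving it takes about 5 N at the knob.
- fore_aft (a joint): tilt of the stick forward (rad): 0 is neutral, +0.32 fully home at the front of a slot, -0.32 fully home at the rear. The knob lies 185 mm x cos(across) x sin(fore_aft) forward of the pivot. The stick crosses freely between lanes when this is within about 0.05 of 0; the rounded noses guide it within about 0.1.
- across (a joint): tilt of the stick to the right (rad): the left-hand lane (slots 1 and 2) is -0.25 to -0.20, the right-hand lane (slots 3 and 4) +0.20 to +0.25, where it meets a stop. The knob lies 185 mm x sin(across) to the right of the pivot.
- gearstick (a joint): how far the stick has been pulled up along its own length (m): 0 normally; it lifts up to 0.015 against a spring that begins to yield at about 15 N.
- socket: a loose steel socket, 28 mm across, 40 mm tall, standing on the cover plate left of the tower on the far side; leave it alone
- bearing: a loose steel bearing ring, 52 mm across, 16 mm tall, lying on the cover plate right of the tower on the far side; leave it alone
- indicator: a loose dial indicator on a grey stand, base 60 x 50 mm, 180 mm tall, on the bench right of the cover plate; leave it alone
- conrod: a loose dark connecting rod lying flat, about 170 mm long, on the bench left of the cover plate; leave it alone
- oiler: a loose white plastic bottle with black cap, 54 mm across, 150 mm tall, on the bench right of the cover plate; leave it alone
- driver: a loose screwdriver lying on the bench left of the cover plate; leave it alone
- spanner: a loose spanner lying crosswise on the cover plate between the tower and the robot; leave it alone

How it is judged:
On the way, in this order (a step that is already met when the one before it is completed fails the run):
1. the stick is in neutral, right of the middle of the cross channel (value of joint across above 0.08 rad and value of joint fore_aft between -0.15 and 0.15 rad).
2. the stick is fully home in the third slot (value of joint fore_aft above 0.27 rad and value of joint across above 0.15 rad), for 0.2 s.
At the end, for the whole second after the job is handed in: The stick rests in the third slot: fore_aft above 0.27 rad (of 0.32), across above 0.15 rad, not moving (under 0.03 rad/s), not pulled up (under 3 mm), every loose part within 30 mm of where it stood (all of step 2 and value of joint gearstick below 0.003 m and velocity of joint fore_aft between -0.03 and 0.03 rad/s and velocity of joint across between -0.03 and 0.03 rad/s and distance of each of socket, bearing, indicator, conrod, oiler, driver, spanner from where it was at the start of the episode below 0.03 m); the robot touches nothing.
It fails at once if the stick is pulled up by more than 6 mm (value of joint gearstick above 0.006 m).
It fails at once if the stick runs back into the fourth slot (right-hand lane, fore_aft below -0.17) (value of joint across above 0.1 rad and value of joint fore_aft below -0.17 rad).
It fails at once if a loose part is moved or lifted by more than 30 mm (distance of any of socket, bearing, indicator, conrod, oiler, driver, spanner from where it was at the start of the episode above 0.03 m).
It also fails if it takes over 56 s, if anything falls off the work surface, if the arm or the gripper's body presses on something with over 40 N, if the wrist force passes 120 N, or if a joint passes its speed limit or range.

## Working session

There is one attempt and no reset: what is moved stays moved. The work goes in short steps, Python scripts to look and compute and a tool call to move; the robot and the scene stay as the last step left them, time stands still between calls to the robot, and variables do not carry over. Pictures are saved under pics/ and viewed, and the job is handed in when it is done.

Besides the shell and the picture viewer there is one more tool, called as a command line: name --argument value ..., lists and objects as JSON in quotes. arm_command: Moves the arm, as the interface text tells. Its arguments: {"type":"object","properties":{"rows":{"type":"array","items":{"type":"object","properties":{"delta_rot":{"type":"array","items":{"type":"number"}},"xyz":{"type":"array","items":{"type":"number"}},"gripper":{"type":"number"}}}},"force":{"type":"number"}},"required":["rows"]}

```bash
mkdir -p pics; ls; cat > h.py <<'E'
import numpy as np,cv2
from workcell import bot,read_camera
def save(n,c): cv2.imwrite(n,c['pixels'][:,:,::-1])
def cloud(c):
    K=np.array(c['intrinsics']);d=np.array(c['dist_coeffs'],float);z=c['range_z']
    h,w=z.shape
    uv=np.stack(np.meshgrid(np.arange(w),np.arange(h)),-1).reshape(-1,1,2).astype(float)
    n=cv2.undistortPoints(uv,K,d).reshape(h,w,2)
    P=np.stack([n[...,0]*z,-n[...,1]*z,-z,np.ones_like(z)],-1)
    W=P@np.linalg.inv(np.array(c['camera_from_world'])).T
    W=W[...,:3]; W[z<=0]=np.nan
    return W
E
python3 - <<'E'
from h import *
print(bot.read_state())
for n in ['scene','side','wrist']:
    c=read_camera(n);save(f'pics/{n}0.png',c);np.save(f'{n}0.npy',cloud(c))
    T=np.linalg.inv(np.array(c['camera_from_world']));print(n,T[:3,3].round(3),(-T[:3,2]).round(3))
E
```

```text
pics
{'time': 0.0, 'q': array([ 1.27112351e+00,  2.64777927e-01,  1.60535243e+00, -1.22302744e-05,
        1.27369540e+00, -3.69140310e-02]), 'joint_vel': array([-2.24395132e-04, -3.41440754e-04,  5.42165990e-05, -1.58168464e-03,
       -1.26660156e-03, -5.21817451e-04]), 'joint_torque': array([-2.02093535e-03, -5.15125537e+01, -3.67301524e+01, -5.94144494e-04,
        1.25865592e-02, -1.86959022e-05]), 'tool_pos': array([0.1751308 , 0.65114071, 0.22995698]), 'tcp_rot': array([ 2.49227254,  1.91049633, -0.00284897]), 'wrist_force': array([ 0.49036466, -0.30015361,  0.06007766]), 'torque': array([-0.01642544,  0.02579338, -0.00184   ]), 'width': 0.9991720336884434}
scene [ 0.872 -0.382  0.824] [-0.345  0.512 -0.786]
side [0.264 0.837 0.643] [ 0.31  -0.81  -0.498]
wrist [0.108 0.67  0.371] [ 0.26  -0.072 -0.963]
```

View pics/scene0.png

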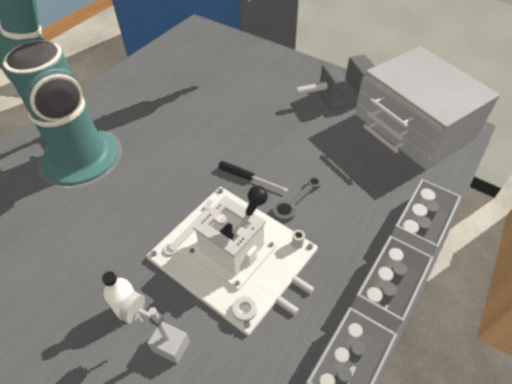

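View pics/side0.png

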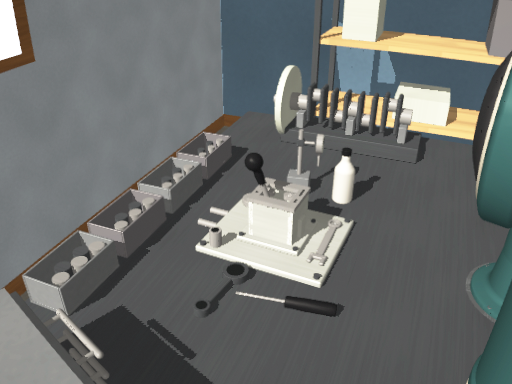

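The scene view has the knob at about (258,196) and the tower at about (232,240). In the side view the knob is at about (254,161). Next I'll measure these.

```bash
python3 - <<'E'
from h import *
from scipy.optimize import least_squares
allk=[];G=[];B=[]
for n in ['scene','side']:
    W=np.load(n+'0.npy');im=cv2.imread(f'pics/{n}0.png')
    m=(W[...,0]>.3)&(W[...,0]<.9)&(abs(W[...,1])<.4)
    k=m&(W[...,2]>.19)&(im.max(2)<70)&(W[...,2]<.25)
    nn,l,s,ct=cv2.connectedComponentsWithStats(k.astype(np.uint8))
    for i in range(1,nn): 
        if s[i,4]>20: print(n,s[i],W[l==i].mean(0).round(3))
    g=m&(abs(W[...,2]-.125)<.004); nn,l,s,ct=cv2.connectedComponentsWithStats(g.astype(np.uint8))
    for i in range(1,nn):
        if s[i,4]>20:
            P=W[l==i];r=cv2.minAreaRect((P[:,:2]*1000).astype(np.float32));print(' gate',s[i],r,np.nanmedian(P[:,2]))
    p=m&(abs(W[...,2]-.016)<.005);P=W[p]; nn,l,s,ct=cv2.connectedComponentsWithStats(p.astype(np.uint8))
    for i in range(1,nn):
        if s[i,4]>300:
            P=W[l==i];r=cv2.minAreaRect((P[:,:2]*1000).astype(np.float32));print(' plate',s[i],r)
    im=cv2.imread(f'pics/{n}0.png')
    c=(235,235) if n=='scene' else (275,205)
    cv2.imwrite(f'pics/{n}0z.png',cv2.resize(im[c[1]-75:c[1]+75,c[0]-100:c[0]+100],None,fx=4,fy=4,interpolation=cv2.INTER_CUBIC))
E
```

```text
scene [248 186  19  20 258] [0.597 0.013 0.219]
 gate [ 192  196   74   60 1664] ((545.7747802734375, -16.161983489990234), (106.52200317382812, 114.48094177246094), 86.86787414550781) 0.12452682067837723
 gate [108 281  11   8  28] ((451.28753662109375, -251.6441650390625), (20.720958709716797, 8.640870094299316), 71.29342651367188) 0.12403077098900328
 plate [272 177  49  43 606] ((585.7064819335938, 203.09835815429688), (165.600830078125, 54.938167572021484), 86.32185363769531)
 plate [ 147  187  170  147 7194] ((570.7308349609375, -19.198486328125), (261.5052185058594, 349.6495056152344), 86.86100769042969)
side [245 153  19  20 274] [0.589 0.034 0.215]
 gate [341 158   9   4  23] ((445.78741455078125, -239.10585021972656), (20.800708770751953, 7.918821334838867), 4.9340033531188965) 0.1250402083120702
 gate [247 178  64  33 960] ((547.0223388671875, -14.445777893066406), (109.34786987304688, 113.0571060180664), 86.52574157714844) 0.12474396733671639
 plate [ 193  198  160  116 5467] ((577.4427490234375, 71.17153930664062), (436.4068298339844, 348.97332763671875), 86.74243927001953)
 plate [ 41 259  77  53 311] ((839.6419067382812, 311.82147216796875), (182.15570068359375, 61.356021881103516), 70.12728118896484)
 plate [236 291 100  25 385] ((457.60296630859375, 201.7249298095703), (200.2728729248047, 16.175193786621094), 2.470726728439331)
```

View pics/wrist0.png

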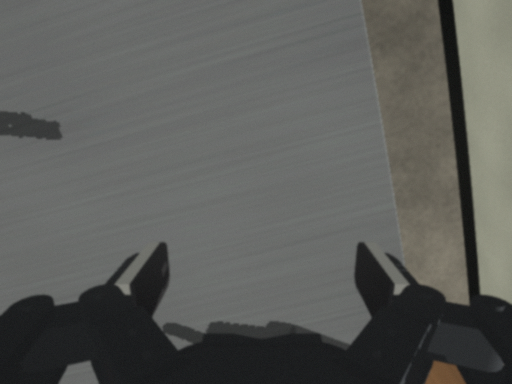

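View pics/scene0z.png

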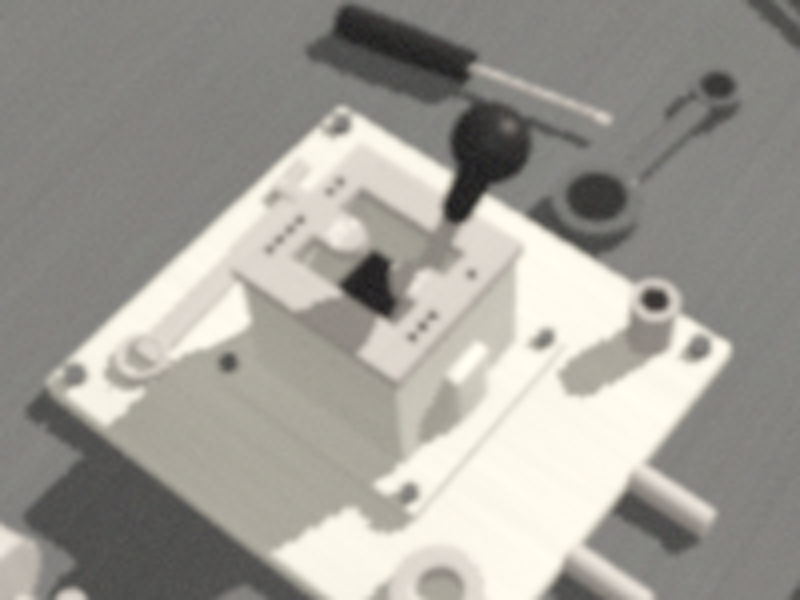

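View pics/side0z.png

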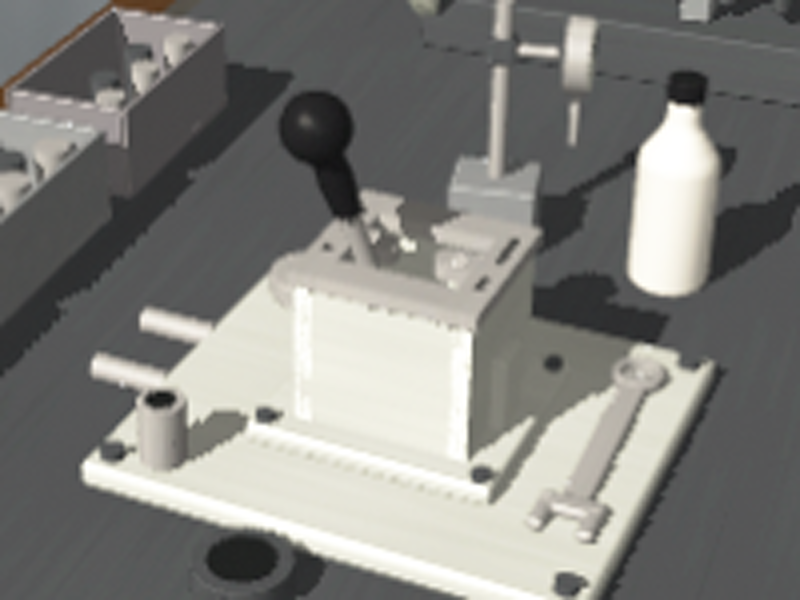

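```bash
python3 - <<'E'
from h import *
from scipy.optimize import least_squares
allP=[]
for n in ['scene','side']:
    W=np.load(n+'0.npy');im=cv2.imread(f'pics/{n}0.png')
    m=(W[...,0]>.5)&(W[...,0]<.65)&(abs(W[...,1])<.1)
    P=W[m&(im.max(2)<70)&(W[...,2]>.195)&(W[...,2]<.25)]
    c=np.median(P,0)
    f=least_squares(lambda c:np.linalg.norm(P-c,axis=1)-.02,c-[0,0,.015],loss='soft_l1',f_scale=.001);print(n,f.x.round(4),len(P)); allP.append(P)
P=np.vstack(allP)
f=least_squares(lambda c:np.linalg.norm(P-c,axis=1)-.02,f.x,loss='soft_l1',f_scale=.001);print(f.x)
for n in ['scene','side']:
  W=np.load(n+'0.npy')
  m=(W[...,0]>.4)&(W[...,0]<.7)&(abs(W[...,1])<.2)&(abs(W[...,2]-.125)<.004)
  q=(W[m][:,:2]*1000).astype(np.float32)
  r=cv2.minAreaRect(q);b=cv2.boxPoints(r);print(n,r,b)
  for t in np.radians([2,-2,-3,-4,-5,4]):
    R=np.array([[np.cos(t),np.sin(t)],[-np.sin(t),np.cos(t)]]);z=q@R.T;lo,hi=np.percentile(z,1.5,0),np.percentile(z,98.5,axis=0) if 0 else (np.percentile(z,1,axis=0),np.percentile(z,99,axis=0))[1]
    lo=np.percentile(z,1,axis=0);print(np.degrees(t),hi-lo,R.T@((hi+lo)/2))
E
```

```text
scene [0.5917 0.0224 0.2094] 256
side [0.5937 0.0233 0.2102] 262
[0.59279116 0.02308458 0.20984703]
scene ((545.7747802734375, -16.161983489990234), (106.52200317382812, 114.48094177246094), 86.86787414550781) [[485.7097   -66.21588 ]
 [600.01965  -72.47096 ]
 [605.83984   33.891914]
 [491.5299    40.146996]]
2.0 [114.58683105 107.42744678] [546.49902201 -17.02527571]
-2.0 [111.73035896 103.79376923] [546.2837313  -16.85574369]
-3.0000000000000004 [111.17706011 103.30456126] [546.32828203 -16.84894097]
-4.0 [111.28544653 103.57060577] [546.42513409 -16.67317058]
-5.0 [111.39745845 103.87549097] [546.63222995 -16.87418917]
4.0 [116.55589917 109.70189814] [546.41276893 -17.07447269]
side ((547.0223388671875, -14.445777893066406), (109.34786987304688, 113.0571060180664), 86.52574157714844) [[487.28445  -65.5936  ]
 [600.1338   -72.44487 ]
 [606.76025   36.70204 ]
 [493.9109    43.553314]]
2.0 [115.56268906 110.16390841] [547.2114686  -13.45983092]
-2.0 [111.50467665 106.32759373] [546.96200213 -13.76832309]
-3.0000000000000004 [111.24650563 105.71573243] [546.89027469 -13.85591837]
-4.0 [110.85223449 105.54044077] [546.71483938 -14.05876119]
-5.0 [110.94511317 105.33822898] [546.40421701 -13.76630343]
4.0 [117.13936811 112.20189365] [547.21668007 -13.06329953]
```

arm_command --rows '[{"xyz": [0, 0, -0.03], "delta_rot": [0, 0, -0.102], "gripper": 0.02}, {"xyz": [0, 0, -0.03], "delta_rot": [0, 0, -0.102], "gripper": 0.02}, {"xyz": [-0.033, 0.028, 0], "delta_rot": [0, 0, 0], "gripper": 0.02}, {"xyz": [-0.033, 0.028, 0], "delta_rot": [0, 0, 0], "gripper": 0.02}, {"xyz": [-0.033, 0.028, 0], "delta_rot": [0, 0, 0], "gripper": 0.02}, {"xyz": [-0.033, 0.028, 0], "delta_rot": [0, 0, 0], "gripper": 0.02}, {"xyz": [-0.033, 0.028, 0], "delta_rot": [0, 0, 0], "gripper": 0.02}, {"xyz": [-0.033, 0.028, 0], "delta_rot": [0, 0, 0], "gripper": 0.02}, {"xyz": [-0.033, 0.028, 0], "delta_rot": [0, 0, 0], "gripper": 0.02}, {"xyz": [-0.033, 0.028, 0], "delta_rot": [0, 0, 0], "gripper": 0.02}, {"xyz": [-0.033, 0.028, 0], "delta_rot": [0, 0, 0], "gripper": 0.02}]'

```text
time: 1.25
tool_pos: [0.41, 0.3389, 0.2911]
tcp_rot: [2.285, 2.155, -0.0]
wrist_force: [0.6, 0.8, -0.4]
width: 0.237
```

```bash
cat >> h.py <<'E'
from scipy.spatial.transform import Rotation as Ro
C=np.array([.546,-.0165,.125]);t=np.radians(-3.3)
F=np.array([np.cos(t),np.sin(t),0]);L=np.array([-np.sin(t),np.cos(t),0])
def tw(p): d=np.asarray(p)-C; return np.array([d@F,d@L,p[2]]).round(4)
def st():
    s=bot.read_state();R=Ro.from_rotvec(s['tcp_rot']).as_matrix()
    print('t',round(s['time'],2),'tcp fwd,left,z',tw(s['tool_pos']),'F',np.round(s['wrist_force'],1),'w',round(s['width']*85.4,1),'toolx.L',(R[:,0]@L).round(4),(R[:,0]@F).round(4),'z',R[:,2].round(3))
def knob(cams=('scene','side'),tag=None):
    from scipy.optimize import least_squares
    for n in cams:
        c=read_camera(n);W=cloud(c);im=c['pixels']
        if tag: save(f'pics/{n}{tag}.png',c)
        P0=C+[0,0,.09]
        m=(np.linalg.norm(W-P0,axis=-1)<.09)&(im.max(2)<70)&(W[...,2]>.19)&(W[...,2]<.243)
        P=W[m]
        if len(P)<30: print(n,'few',len(P));continue
        f=least_squares(lambda c:np.linalg.norm(P-c,axis=1)-.02,np.median(P,0)-[0,0,.01],loss='soft_l1',f_scale=.001)
        k=tw(f.x);a=np.arcsin(np.clip(-k[1]/.185,-1,1));print(n,len(P),'knob',k,'fore',np.arcsin(k[0]/.185/np.cos(a)).round(3),'across',a.round(3))
E
python3 -c "
from h import *
st()"
```

```text
t 1.25 tcp fwd,left,z [-0.1562  0.347   0.2911] F [ 0.6  0.8 -0.4] w 20.2 toolx.L 1.0 0.0009 z [-0. -0. -1.]
```

arm_command --rows '[{"xyz": [-0.033, 0.032, 0]}, {"xyz": [-0.034, 0.032, 0]}, {"xyz": [-0.034, 0.032, 0]}, {"xyz": [-0.034, 0.032, 0]}, {"xyz": [-0.034, 0.032, 0]}, {"xyz": [-0.034, 0.032, 0]}, {"xyz": [-0.034, 0.032, 0]}, {"xyz": [-0.034, 0.032, 0]}, {"xyz": [-0.034, 0, 0]}, {"xyz": [0, 0, 0]}]'

```text
invalid input
```

```bash
python3 -c "
from h import *
st();knob(('scene','side'),'1')"
```

```text
t 1.25 tcp fwd,left,z [-0.1562  0.347   0.2911] F [ 0.6  0.8 -0.4] w 20.2 toolx.L 1.0 0.0009 z [-0. -0. -1.]
scene 259 knob [0.0434 0.0414 0.2094] fore 0.243 across -0.226
side 272 knob [0.045  0.0423 0.2101] fore 0.253 across -0.231
```

All fields are required in every row.

arm_command --rows '[{"xyz": [-0.033, 0.032, 0], "delta_rot": [0, 0, 0], "gripper": 0.02}, {"xyz": [-0.034, 0.032, 0], "delta_rot": [0, 0, 0], "gripper": 0.02}, {"xyz": [-0.034, 0.032, 0], "delta_rot": [0, 0, 0], "gripper": 0.02}, {"xyz": [-0.034, 0.032, 0], "delta_rot": [0, 0, 0], "gripper": 0.02}, {"xyz": [-0.034, 0.032, 0], "delta_rot": [0, 0, 0], "gripper": 0.02}, {"xyz": [-0.034, 0.032, 0], "delta_rot": [0, 0, 0], "gripper": 0.02}, {"xyz": [-0.034, 0.032, 0], "delta_rot": [0, 0, 0], "gripper": 0.02}, {"xyz": [-0.034, 0.032, 0], "delta_rot": [0, 0, 0], "gripper": 0.02}, {"xyz": [-0.034, 0, 0], "delta_rot": [0, 0, 0], "gripper": 0.02}, {"xyz": [0, 0, 0], "delta_rot": [0, 0, 0], "gripper": 0.02}]'

```text
time: 2.35
tool_pos: [0.6474, 0.0174, 0.2901]
tcp_rot: [-2.29, -2.15, 0.004]
wrist_force: [-0.4, 0.9, -0.1]
width: 0.23
```

```bash
python3 -c "
from h import *
st();knob(('scene','side'),'2')"
```

```text
t 2.35 tcp fwd,left,z [0.0993 0.0397 0.2901] F [-0.4  0.9 -0.1] w 19.6 toolx.L 1.0 0.0053 z [-0.002 -0.002 -1.   ]
scene 263 knob [0.0432 0.0412 0.2094] fore 0.242 across -0.225
side 274 knob [0.0452 0.0424 0.21  ] fore 0.254 across -0.231
```

arm_command --rows '[{"xyz": [0.001, 0, 0.03], "delta_rot": [0, 0, 0], "gripper": 0.02}, {"xyz": [0.001, 0, 0.03], "delta_rot": [0, 0, 0], "gripper": 0.02}, {"xyz": [0, 0, 0.025], "delta_rot": [0, 0, 0], "gripper": 0.02}, {"xyz": [0, 0, 0.015], "delta_rot": [0, 0, 0], "gripper": 0.02}, {"xyz": [0, -0.01, 0], "delta_rot": [0, 0, 0], "gripper": 0.02}, {"xyz": [0, -0.01, 0], "delta_rot": [0, 0, 0], "gripper": 0.02}, {"xyz": [0, -0.006, 0], "delta_rot": [0, 0, 0], "gripper": 0.02}, {"xyz": [0, -0.006, 0], "delta_rot": [0, 0, 0], "gripper": 0.02}, {"xyz": [0, -0.006, 0], "delta_rot": [0, 0, 0], "gripper": 0.02}, {"xyz": [0, 0, 0], "delta_rot": [0, 0, 0], "gripper": 0.02}]'

```text
time: 3.45
tool_pos: [0.6122, 0.0253, 0.1953]
tcp_rot: [2.281, 2.151, 0.011]
wrist_force: [5.7, -0.1, 3.3]
width: 0.236
```

```bash
python3 -c "
from h import *
st();knob(('scene','side'),'3')"
```

```text
t 3.45 tcp fwd,left,z [0.0637 0.0455 0.1953] F [ 5.7 -0.1  3.3] w 20.1 toolx.L 1.0 0.0012 z [ 0.01  0.   -1.  ]
scene 121 knob [0.0572 0.0379 0.2175] fore 0.321 across -0.206
side 390 knob [0.0393 0.0425 0.213 ] fore 0.22 across -0.232
```

```bash
python3 -c "
import cv2,numpy as np
a=cv2.imread('pics/scene3.png')[150:290,170:330];b=cv2.imread('pics/side3.png')[100:240,200:360]
cv2.imwrite('pics/v3.png',cv2.resize(np.hstack([a,b]),None,fx=2.5,fy=2.5,interpolation=cv2.INTER_CUBIC))"
```

```text
(no output)
```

View pics/v3.png

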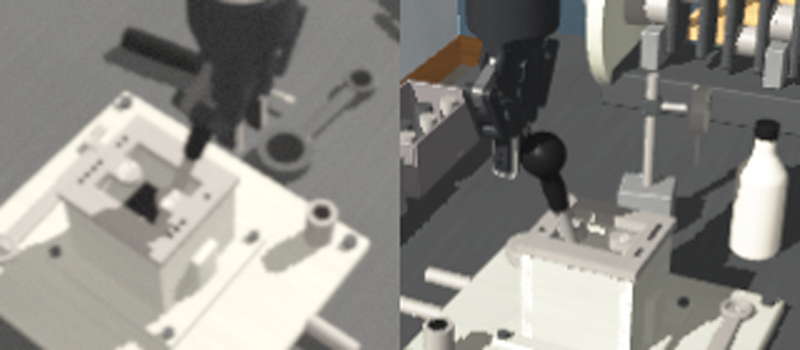

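arm_command --rows '[{"xyz": [0, -0.006, 0], "delta_rot": [0, 0, 0], "gripper": 0.02}, {"xyz": [0, -0.006, 0], "delta_rot": [0, 0, 0], "gripper": 0.02}, {"xyz": [0, -0.006, 0], "delta_rot": [0, 0, 0], "gripper": 0.02}, {"xyz": [0, -0.006, 0], "delta_rot": [0, 0, 0], "gripper": 0.02}, {"xyz": [0, -0.005, 0], "delta_rot": [0, 0, 0], "gripper": 0.02}, {"xyz": [0, 0, 0], "delta_rot": [0, 0, 0], "gripper": 0.02}, {"xyz": [0, 0, 0], "delta_rot": [0, 0, 0], "gripper": 0.02}]'

```text
time: 4.25
tool_pos: [0.5839, 0.0259, 0.1958]
tcp_rot: [2.28, 2.149, 0.01]
wrist_force: [4.2, -2.5, 4.9]
width: 0.232
```

```bash
python3 -c "
from h import *
st();knob(('scene','side'),'4')
a=cv2.imread('pics/scene4.png')[150:290,170:330];b=cv2.imread('pics/side4.png')[100:240,200:360]
cv2.imwrite('pics/v4.png',cv2.resize(np.hstack([a,b]),None,fx=2.5,fy=2.5,interpolation=cv2.INTER_CUBIC))"
```

```text
t 4.25 tcp fwd,left,z [0.0354 0.0446 0.1958] F [ 4.2 -2.5  4.9] w 19.8 toolx.L 1.0 0.0013 z [ 0.01  -0.002 -1.   ]
scene 146 knob [0.03   0.0377 0.2189] fore 0.166 across -0.205
side 437 knob [0.0144 0.0446 0.2162] fore 0.08 across -0.243
```

View pics/v4.png

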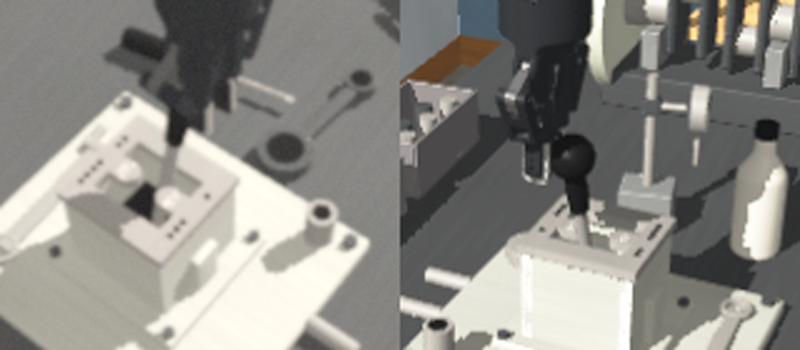

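arm_command --rows '[{"xyz": [0, -0.005, 0], "delta_rot": [0, 0, 0], "gripper": 0.02}, {"xyz": [0, 0, 0], "delta_rot": [0, 0, 0], "gripper": 0.02}, {"xyz": [0, 0.02, 0], "delta_rot": [0, 0, 0], "gripper": 0.02}, {"xyz": [0, 0.02, 0], "delta_rot": [0, 0, 0], "gripper": 0.02}, {"xyz": [0, 0.01, -0.03], "delta_rot": [0, 0, 0], "gripper": 0.02}, {"xyz": [0, 0, -0.04], "delta_rot": [0, 0, 0], "gripper": 0.02}, {"xyz": [0, 0, -0.03], "delta_rot": [0, 0, 0], "gripper": 0.02}, {"xyz": [0, 0, 0], "delta_rot": [0, 0, 0], "gripper": 0.02}]'

```text
time: 5.15
tool_pos: [0.6282, 0.0242, 0.2992]
tcp_rot: [2.28, 2.149, 0.013]
wrist_force: [0.2, 0.4, 1.0]
width: 0.232
```

```bash
python3 -c "
from h import *
st();knob(('scene','side'),'5')
a=cv2.imread('pics/scene5.png')[150:290,170:330];b=cv2.imread('pics/side5.png')[100:240,200:360]
cv2.imwrite('pics/v5.png',cv2.resize(np.hstack([a,b]),None,fx=2.5,fy=2.5,interpolation=cv2.INTER_CUBIC))"
```

```text
t 5.15 tcp fwd,left,z [0.0797 0.0453 0.2992] F [0.2 0.4 1. ] w 19.8 toolx.L 1.0 0.0015 z [ 0.012 -0.    -1.   ]
scene 299 knob [0.0044 0.0412 0.2144] fore 0.024 across -0.225
side 294 knob [0.0062 0.0425 0.215 ] fore 0.034 across -0.232
```

View pics/v5.png

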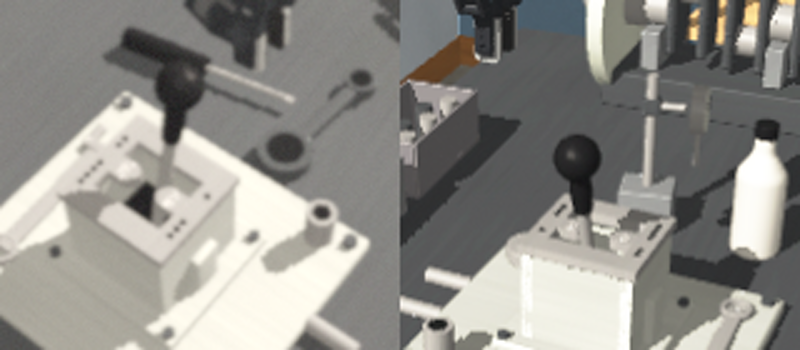

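arm_command --rows '[{"xyz": [0.035, -0.035, 0], "delta_rot": [0, 0, 0], "gripper": 0.02}, {"xyz": [0.03, -0.038, 0], "delta_rot": [0, 0, 0], "gripper": 0.02}, {"xyz": [0, 0, 0.04], "delta_rot": [0, 0, 0], "gripper": 0.02}, {"xyz": [0, 0, 0.04], "delta_rot": [0, 0, 0], "gripper": 0.02}, {"xyz": [0, 0, 0.027], "delta_rot": [0, 0, 0], "gripper": 0.02}, {"xyz": [0, 0, 0], "delta_rot": [0, 0, 0], "gripper": 0.02}, {"xyz": [0, 0, 0], "delta_rot": [0, 0, 0], "gripper": 0.02}]'

```text
time: 5.95
tool_pos: [0.5551, 0.0933, 0.1834]
tcp_rot: [-2.285, -2.154, 0.004]
wrist_force: [-0.4, 0.0, 0.6]
width: 0.236
```

```bash
python3 -c "
from h import *
st();knob(('scene','side'),'6')
a=cv2.imread('pics/scene6.png')[150:290,170:330];b=cv2.imread('pics/side6.png')[100:240,200:360]
cv2.imwrite('pics/v6.png',cv2.resize(np.hstack([a,b]),None,fx=2.5,fy=2.5,interpolation=cv2.INTER_CUBIC))"
```

```text
t 5.95 tcp fwd,left,z [0.0028 0.1102 0.1834] F [-0.4  0.   0.6] w 20.1 toolx.L 1.0 0.0013 z [-0.003 -0.    -1.   ]
scene 368 knob [0.0048 0.0429 0.215 ] fore 0.027 across -0.234
side 185 knob [0.0063 0.0433 0.2154] fore 0.035 across -0.236
```

View pics/v6.png

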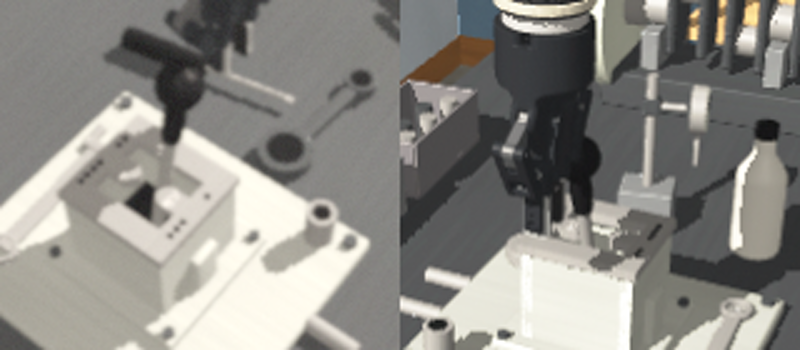

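arm_command --rows '[{"xyz": [-0.008, 0.001, -0.005], "delta_rot": [0, 0, 0], "gripper": 0.02}, {"xyz": [-0.008, 0, 0], "delta_rot": [0, 0, 0], "gripper": 0.02}, {"xyz": [-0.006, 0, 0], "delta_rot": [0, 0, 0], "gripper": 0.02}, {"xyz": [-0.006, 0, 0], "delta_rot": [0, 0, 0], "gripper": 0.02}, {"xyz": [-0.006, 0, 0], "delta_rot": [0, 0, 0], "gripper": 0.02}, {"xyz": [-0.006, 0, 0], "delta_rot": [0, 0, 0], "gripper": 0.02}, {"xyz": [-0.006, 0, 0], "delta_rot": [0, 0, 0], "gripper": 0.02}, {"xyz": [-0.006, 0, 0], "delta_rot": [0, 0, 0], "gripper": 0.02}, {"xyz": [-0.006, 0, 0], "delta_rot": [0, 0, 0], "gripper": 0.02}, {"xyz": [0, 0, 0], "delta_rot": [0, 0, 0], "gripper": 0.02}]'

```text
time: 7.05
tool_pos: [0.5567, 0.0363, 0.1939]
tcp_rot: [2.284, 2.152, 0.012]
wrist_force: [-0.6, 6.3, 13.4]
width: 0.231
```

```bash
python3 -c "
from h import *
st();knob(('scene','side'),'7')
a=cv2.imread('pics/scene7.png')[150:290,170:330];b=cv2.imread('pics/side7.png')[100:240,200:360]
cv2.imwrite('pics/v7.png',cv2.resize(np.hstack([a,b]),None,fx=2.5,fy=2.5,interpolation=cv2.INTER_CUBIC))"
```

```text
t 7.05 tcp fwd,left,z [0.0077 0.0534 0.1939] F [-0.6  6.3 13.4] w 19.8 toolx.L 1.0 0.0019 z [ 0.008  0.003 -1.   ]
scene 403 knob [0.0057 0.017  0.2207] fore 0.031 across -0.092
side 346 knob [-0.0057  0.0486  0.22  ] fore -0.032 across -0.266
```

View pics/v7.png

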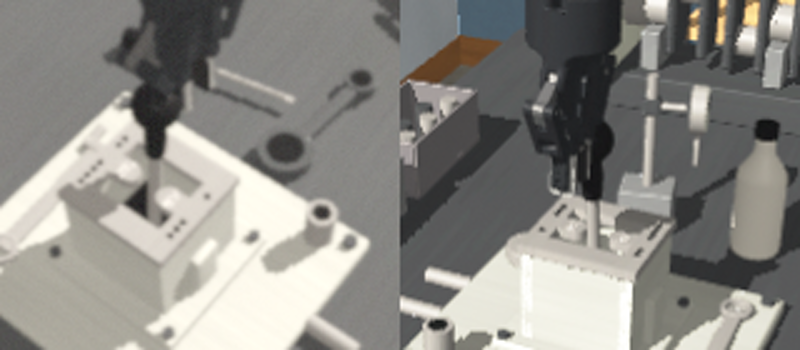

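arm_command --rows '[{"xyz": [0.0, -0.002, -0.004], "delta_rot": [0, 0, 0], "gripper": 0.02}, {"xyz": [-0.003, -0.002, -0.003], "delta_rot": [0, 0, 0], "gripper": 0.02}, {"xyz": [0, 0, 0], "delta_rot": [0, 0, 0], "gripper": 0.02}]'

```text
time: 7.45
tool_pos: [0.5501, 0.0332, 0.1967]
tcp_rot: [2.286, 2.155, 0.004]
wrist_force: [2.4, 5.4, 1.4]
width: 0.239
```

```bash
python3 -c "
from h import *
st();knob(('scene',),'8')
"
```

```text
t 7.45 tcp fwd,left,z [0.0013 0.0498 0.1967] F [2.4 5.4 1.4] w 20.4 toolx.L 1.0 0.0014 z [ 0.002  0.001 -1.   ]
scene 365 knob [0.0051 0.012  0.2199] fore 0.028 across -0.065
```

arm_command --rows '[{"xyz": [-0.006, 0.001, 0], "delta_rot": [0, 0, 0], "gripper": 0.02}, {"xyz": [-0.006, 0.001, 0], "delta_rot": [0, 0, 0], "gripper": 0.02}, {"xyz": [-0.006, 0, 0], "delta_rot": [0, 0, 0], "gripper": 0.02}, {"xyz": [-0.006, 0, 0], "delta_rot": [0, 0, 0], "gripper": 0.02}, {"xyz": [-0.006, 0, 0], "delta_rot": [0, 0, 0], "gripper": 0.02}, {"xyz": [0, 0, 0], "delta_rot": [0, 0, 0], "gripper": 0.02}]'

```text
time: 8.1
tool_pos: [0.55, 0.0026, 0.1968]
tcp_rot: [-2.287, -2.154, -0.001]
wrist_force: [-0.2, 3.8, 3.9]
width: 0.236
```

```bash
python3 -c "
from h import *
st();knob(('scene',),'9')
"
```

```text
t 8.1 tcp fwd,left,z [0.0029 0.0193 0.1968] F [-0.2  3.8  3.9] w 20.1 toolx.L 1.0 0.002 z [ 0.     0.001 -1.   ]
scene 369 knob [ 0.0056 -0.0166  0.2205] fore 0.03 across 0.09
```

Another 26 mm should bring it to the stop.

arm_command --rows '[{"xyz": [-0.006, 0, 0], "delta_rot": [0, 0, 0], "gripper": 0.02}, {"xyz": [-0.006, 0, 0], "delta_rot": [0, 0, 0], "gripper": 0.02}, {"xyz": [-0.006, 0, 0], "delta_rot": [0, 0, 0], "gripper": 0.02}, {"xyz": [-0.004, 0, 0], "delta_rot": [0, 0, 0], "gripper": 0.02}, {"xyz": [-0.003, 0, 0], "delta_rot": [0, 0, 0], "gripper": 0.02}, {"xyz": [0, 0, 0], "delta_rot": [0, 0, 0], "gripper": 0.02}]'

```text
time: 8.75
tool_pos: [0.5474, -0.0222, 0.1947]
tcp_rot: [-2.285, -2.153, 0.002]
wrist_force: [1.6, 5.8, -4.6]
width: 0.231
```

```bash
python3 -c "
from h import *
st();knob(('scene',),'10')
"
```

```text
t 8.75 tcp fwd,left,z [ 0.0017 -0.0056  0.1947] F [ 1.6  5.8 -4.6] w 19.7 toolx.L 1.0 0.0018 z [-0.003  0.001 -1.   ]
scene 377 knob [ 0.0061 -0.0381  0.2183] fore 0.034 across 0.207
```

arm_command --rows '[{"xyz": [-0.003, 0, 0], "delta_rot": [0, 0, 0], "gripper": 0.02}, {"xyz": [0, 0, 0], "delta_rot": [0, 0, 0], "gripper": 0.02}, {"xyz": [0.015, 0, 0], "delta_rot": [0, 0, 0], "gripper": 0.02}, {"xyz": [0.025, 0, 0], "delta_rot": [0, 0, 0], "gripper": 0.02}, {"xyz": [0, 0, -0.035], "delta_rot": [0, 0, 0], "gripper": 0.02}, {"xyz": [0, 0, -0.035], "delta_rot": [0, 0, 0], "gripper": 0.02}, {"xyz": [0, 0, -0.03], "delta_rot": [0, 0, 0], "gripper": 0.02}, {"xyz": [0, -0.04, 0], "delta_rot": [0, 0, 0], "gripper": 0.02}, {"xyz": [-0.03, -0.025, 0], "delta_rot": [0, 0, 0], "gripper": 0.02}, {"xyz": [-0.045, 0, 0], "delta_rot": [0, 0, 0], "gripper": 0.02}, {"xyz": [0, 0, 0], "delta_rot": [0, 0, 0], "gripper": 0.02}]'

```text
time: 9.9
tool_pos: [0.4802, -0.0606, 0.2967]
tcp_rot: [2.288, 2.148, -0.005]
wrist_force: [-0.4, 0.4, -0.3]
width: 0.234
```

```bash
python3 -c "
from h import *
st();knob(('scene','side'),'11')
a=cv2.imread('pics/scene11.png')[150:290,170:330];b=cv2.imread('pics/side11.png')[100:240,200:360]
cv2.imwrite('pics/v11.png',cv2.resize(np.hstack([a,b]),None,fx=2.5,fy=2.5,interpolation=cv2.INTER_CUBIC))"
```

```text
t 9.9 tcp fwd,left,z [-0.0632 -0.0478  0.2967] F [-0.4  0.4 -0.3] w 20.0 toolx.L 1.0 0.0054 z [ 0.    -0.005 -1.   ]
scene 242 knob [ 0.0041 -0.0465  0.2133] fore 0.023 across 0.254
side 268 knob [ 0.0056 -0.0456  0.2134] fore 0.031 across 0.249
```

View pics/v11.png

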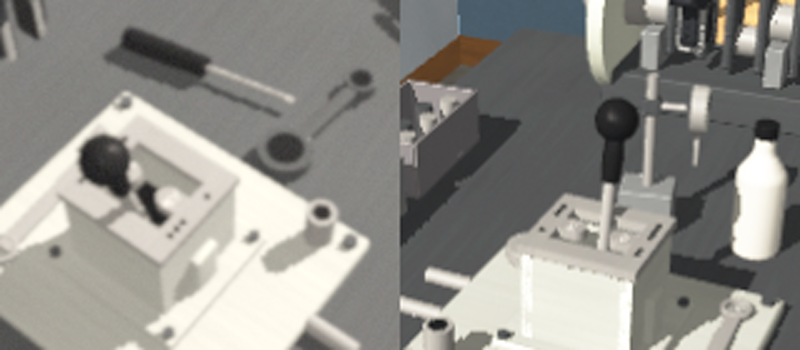

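arm_command --rows '[{"xyz": [0, 0, 0.04], "delta_rot": [0, 0, 0], "gripper": 0.02}, {"xyz": [0, 0, 0.04], "delta_rot": [0, 0, 0], "gripper": 0.02}, {"xyz": [0, 0, 0.022], "delta_rot": [0, 0, 0], "gripper": 0.02}, {"xyz": [0, 0.012, 0], "delta_rot": [0, 0, 0], "gripper": 0.02}, {"xyz": [0, 0.012, 0], "delta_rot": [0, 0, 0], "gripper": 0.02}, {"xyz": [0, 0.008, 0], "delta_rot": [0, 0, 0], "gripper": 0.02}, {"xyz": [0, 0.006, 0], "delta_rot": [0, 0, 0], "gripper": 0.02}, {"xyz": [0, 0.006, 0], "delta_rot": [0, 0, 0], "gripper": 0.02}, {"xyz": [0, 0.006, 0], "delta_rot": [0, 0, 0], "gripper": 0.02}, {"xyz": [0, 0.006, 0], "delta_rot": [0, 0, 0], "gripper": 0.02}, {"xyz": [0, 0, 0], "delta_rot": [0, 0, 0], "gripper": 0.02}]'

```text
time: 11.1
tool_pos: [0.5375, -0.0601, 0.1952]
tcp_rot: [2.286, 2.155, -0.001]
wrist_force: [-3.4, -1.3, 3.2]
width: 0.233
```

```bash
python3 -c "
from h import *
st();knob(('scene','side'),'12')
a=cv2.imread('pics/scene12.png')[150:290,170:330];b=cv2.imread('pics/side12.png')[100:240,200:360]
cv2.imwrite('pics/v12.png',cv2.resize(np.hstack([a,b]),None,fx=2.5,fy=2.5,interpolation=cv2.INTER_CUBIC))"
```

```text
t 11.1 tcp fwd,left,z [-0.006  -0.0441  0.1952] F [-3.4 -1.3  3.2] w 19.9 toolx.L 1.0 0.0014 z [-0.    -0.001 -1.   ]
scene 392 knob [ 0.0152 -0.0466  0.2146] fore 0.085 across 0.255
side 316 knob [ 0.0019 -0.0378  0.2182] fore 0.01 across 0.206
```

View pics/v12.png

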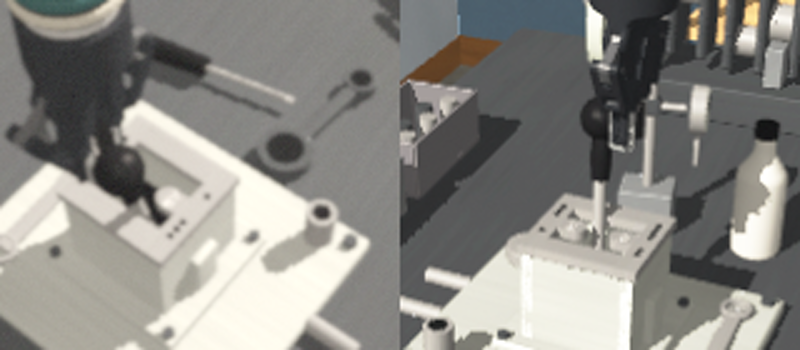

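The fingers are behind the knob and pushing cleanly. I'll keep going forward.

arm_command --rows '[{"xyz": [0, 0.006, 0], "delta_rot": [0, 0, 0], "gripper": 0.02}, {"xyz": [0, 0.006, 0], "delta_rot": [0, 0, 0], "gripper": 0.02}, {"xyz": [0, 0.006, 0], "delta_rot": [0, 0, 0], "gripper": 0.02}, {"xyz": [0, 0.006, 0], "delta_rot": [0, 0, 0], "gripper": 0.02}, {"xyz": [0, 0.005, 0], "delta_rot": [0, 0, 0], "gripper": 0.02}, {"xyz": [0, 0.004, 0], "delta_rot": [0, 0, 0], "gripper": 0.02}, {"xyz": [0, 0, 0], "delta_rot": [0, 0, 0], "gripper": 0.02}]'

```text
time: 11.9
tool_pos: [0.5683, -0.0613, 0.1924]
tcp_rot: [-2.283, -2.152, 0.005]
wrist_force: [-5.3, -0.3, -3.2]
width: 0.232
```

```bash
python3 -c "
from h import *
st();knob(('scene','side'),'13')"
```

```text
t 11.9 tcp fwd,left,z [ 0.0249 -0.0435  0.1924] F [-5.3 -0.3 -3.2] w 19.8 toolx.L 1.0 0.0013 z [-0.005  0.001 -1.   ]
scene 412 knob [ 0.0434 -0.0463  0.2117] fore 0.245 across 0.253
side 331 knob [ 0.0306 -0.0374  0.2174] fore 0.17 across 0.204
```

arm_command --rows '[{"xyz": [0, 0.004, 0], "delta_rot": [0, 0, 0], "gripper": 0.02}, {"xyz": [0, 0.003, 0], "delta_rot": [0, 0, 0], "gripper": 0.02}, {"xyz": [0, 0, 0], "delta_rot": [0, 0, 0], "gripper": 0.02}]'

```text
time: 12.3
tool_pos: [0.5756, -0.0619, 0.1929]
tcp_rot: [-2.284, -2.153, 0.004]
wrist_force: [-5.1, -1.2, -3.9]
width: 0.236
```

```bash
python3 -c "
from h import *
st();knob(('scene',),'14')"
```

```text
t 12.3 tcp fwd,left,z [ 0.0322 -0.0437  0.1929] F [-5.1 -1.2 -3.9] w 20.2 toolx.L 1.0 0.0012 z [-0.003  0.    -1.   ]
scene 354 knob [ 0.0462 -0.046   0.2132] fore 0.261 across 0.251
```

arm_command --rows '[{"xyz": [0, 0.003, 0], "delta_rot": [0, 0, 0], "gripper": 0.02}, {"xyz": [0, 0.003, 0], "delta_rot": [0, 0, 0], "gripper": 0.02}, {"xyz": [0, 0, 0], "delta_rot": [0, 0, 0], "gripper": 0.02}]'

```text
time: 12.65
tool_pos: [0.5802, -0.0622, 0.1922]
tcp_rot: [-2.282, -2.152, 0.007]
wrist_force: [-9.2, -0.6, -3.8]
width: 0.231
```

```bash
python3 -c "
from h import *
st();knob(('scene','side'),'15')
a=cv2.imread('pics/scene15.png')[150:290,170:330];b=cv2.imread('pics/side15.png')[100:240,200:360]
cv2.imwrite('pics/v15.png',cv2.resize(np.hstack([a,b]),None,fx=2.5,fy=2.5,interpolation=cv2.INTER_CUBIC))"
```

```text
t 12.65 tcp fwd,left,z [ 0.0368 -0.0436  0.1922] F [-9.2 -0.6 -3.8] w 19.7 toolx.L 1.0 0.0013 z [-0.007  0.001 -1.   ]
scene 335 knob [ 0.0431 -0.0501  0.2251] fore 0.244 across 0.274
side 301 knob [ 0.0417 -0.037   0.2174] fore 0.232 across 0.201
```

View pics/v15.png

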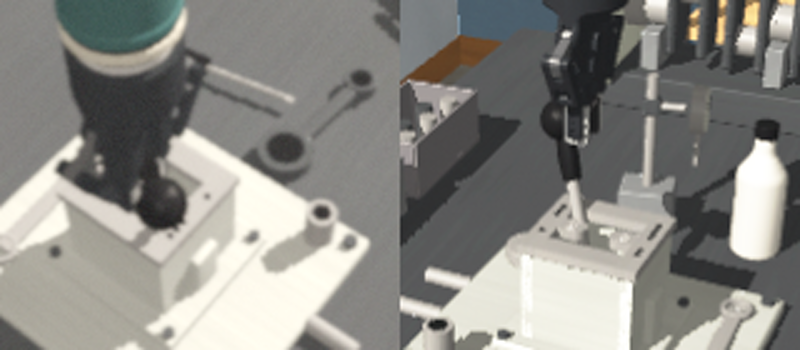

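arm_command --rows '[{"xyz": [0, 0.003, 0], "delta_rot": [0, 0, 0], "gripper": 0.02}, {"xyz": [0, 0, 0], "delta_rot": [0, 0, 0], "gripper": 0.02}, {"xyz": [0, 0, 0], "delta_rot": [0, 0, 0], "gripper": 0.02}]'

```text
time: 13.05
tool_pos: [0.5822, -0.0622, 0.1918]
tcp_rot: [-2.281, -2.15, 0.009]
wrist_force: [-10.0, -0.7, -4.0]
width: 0.231
```

```bash
python3 -c "
from h import *
st()"
```

```text
t 13.05 tcp fwd,left,z [ 0.0387 -0.0435  0.1918] F [-10.   -0.7  -4. ] w 19.7 toolx.L 1.0 0.0014 z [-0.009  0.001 -1.   ]
```

arm_command --rows '[{"xyz": [0, -0.01, 0], "delta_rot": [0, 0, 0], "gripper": 0.02}, {"xyz": [0, -0.02, 0], "delta_rot": [0, 0, 0], "gripper": 0.02}, {"xyz": [0, -0.03, 0], "delta_rot": [0, 0, 0], "gripper": 0.02}, {"xyz": [0, 0, -0.04], "delta_rot": [0, 0, 0], "gripper": 0.02}, {"xyz": [0, 0, -0.04], "delta_rot": [0, 0, 0], "gripper": 0.02}, {"xyz": [0, -0.03, -0.03], "delta_rot": [0, 0, 0], "gripper": 0.02}, {"xyz": [0, -0.03, 0], "delta_rot": [0, 0, 0], "gripper": 0.02}, {"xyz": [0, 0, 0], "delta_rot": [0, 0, 0], "gripper": 0.02}]'

```text
time: 13.85
tool_pos: [0.4661, -0.0553, 0.3075]
tcp_rot: [2.281, 2.151, 0.008]
wrist_force: [-0.0, -0.1, 0.4]
width: 0.23
```

```bash
python3 -c "
from h import *
st();knob(('scene','side'),'16')
a=cv2.imread('pics/scene16.png')[150:290,170:330];b=cv2.imread('pics/side16.png')[100:240,200:360]
cv2.imwrite('pics/v16.png',cv2.resize(np.hstack([a,b]),None,fx=2.5,fy=2.5,interpolation=cv2.INTER_CUBIC))"
```

```text
t 13.85 tcp fwd,left,z [-0.0775 -0.0433  0.3075] F [-0.  -0.1  0.4] w 19.7 toolx.L 1.0 0.0011 z [ 0.008 -0.001 -1.   ]
scene 191 knob [ 0.0586 -0.0466  0.2035] fore 0.333 across 0.255
side 229 knob [ 0.0605 -0.0455  0.2041] fore 0.344 across 0.248
```

View pics/v16.png

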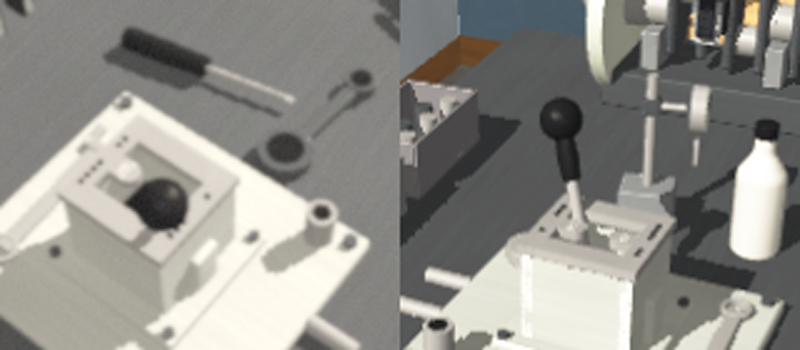

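View pics/scene16.png

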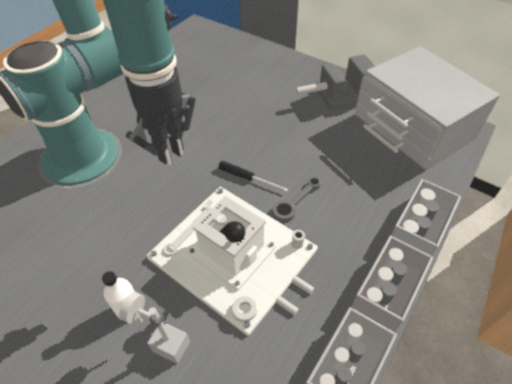

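The stick is home: fore_aft is about 0.33 and across about 0.25. The knob sits at a height of 204 mm, so it hasn't been pulled up. The loose parts look unmoved, and the arm is clear.

```bash
python3 -c "
from h import *
bot.finish_job();st()"
```

```text
the job is handed in; nothing more can be done
the job is handed in; nothing more can be done
```

The gearstick is in the third slot, and I handed the job in after about 14 s of the 56 s allowed. I don't have the verdict, since handing in reports none.

**What I did:** with the fingertips part open, I pushed the knob back from slot 1 to neutral. I then pushed it from the left across to the right-hand stop, and from behind forward until it was home. After that I backed the arm clear.

**Last checks, with the arm clear:**
- **Stick position:** the two cameras put fore_aft at about 0.33 and 0.34 rad. The limit is 0.32, so these read slightly high, within camera error. Across read about 0.25 rad in both.
- **Not pulled up:** the knob is about 204 mm above the bench, which fits a stick that has not been lifted.
- **Contact:** the force on the wrist was about zero.
- **Loose parts:** they looked unmoved in the pictures. I judged this by eye and did not measure it.

**Readings that disagreed:**
- **Knob position:** while the fingers were touching the knob, the two cameras differed by up to about 18 mm fore and aft, or about 32 mm sideways during the cross push. The black gripper blended with the black ball. I relied on readings taken with the arm clear wherever I could.
- **Downward press:** during the cross push the gripper briefly pressed down on the knob with about 13 N. I raised it 7 mm and the force dropped to about 1 N.

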